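# Put the drained condenser away in the glassware drawer

### The arm

A 7-joint arm with a two-finger parallel gripper is mounted at the origin on the work surface. World frame = base frame: x ahead of the robot, y to its left, z up, the work surface at z = 0. Lengths are in m, angles in rad, forces in N, time in s.
With the tool pointing down it reaches from about 0.4 to 0.9 m from the base axis. Payload 5.6 kg.
Tool frame: the origin (TCP) lies between the finger pads; the fingertips stand 19 mm ahead of it and the grasp point (between the pads) is the TCP (tip_reach is the distance from the TCP to the fingertips, in m); z points along the fingers, x is the direction in which the jaws open and shut, and the axes are right-handed (so a half turn about z gives the same grasp; the last joint's range is limited). The gripper opens to 92 mm and grips with 3 to 60 N. Pads are 20 mm wide; open, the fingers measure 128 mm over their backs; the gripper's body (75 mm by 189 mm) begins 69 mm behind the grasp point.
Start: joints at [-0.043, 0.468, -0.012, 1.603, 0.006, 1.071, -0.056], TCP at [0.65, -0, 0.234] pointing down, gripper open.
Joint ranges: [-2.53, 2.53], [-0.31, 2.02], [-1.57, 1.55], [0.28, 2.44], [-1.29, 4.43], [0.15, 1.84], [-2.92, 2.92]. Speed limits (rad/s): [2.57, 2.57, 3.14, 3.14, 3.14, 3.14, 3.14].

### API

Orientations are given as a unit quaternion [w, x, y, z].
In Python, from workcell import * gives the robot as it stands.
- The arm moves only by the tool arm_command, never from a script. Its argument "steps" is a list of rows, each a list of 4 numbers: the shift along the tool's x, y, z in mm, then the turn about the tool's z in degrees. A call has 1 to 12 rows; each row is the pose to reach, as a shift and turn from the pose measured when the call began, along the tool's axes at that moment; what a row does not reach only later rows make up. A row lasts 1/10 s, in which the tool goes at most 50 mm and 8.59 degrees, less where a joint would pass 70% of its speed; a pose out of reach is approached as far as the arm can. A call with a gripper value outside its range is refused whole. "hand" is the closure in counts, from 0 (fully open) to 255 (shut), set as the call begins (left out, the last holds). The fingers move at their own pace and stop on an object; "newtons" is the grip in N (left out, the last holds). Time passes only in rows, so rows that repeat a pose let the fingers close. It gives the time, the measured TCP pose, the force and the opening at its end, in the units of the state.
- state(): the state, without advancing time (a new reading comes with each control period).
- grab_frame(name): name is "scene" or "side" or "wrist"; returns the picture (384x512x3 uint8, red, green, blue); there is no depth.
- camera_params(name): a dict with "fov_y" (degrees; the focal length in pixels is half the picture's height over the tangent of half this angle, whatever the lens; pixels are square), "cx", "cy" (the principal point, pixels), "rvec" (rotation vector, rad) and "tvec" (3), from world to camera coordinates, as OpenCV has them; the wrist camera has in their place "hand_eye" (4x4, takes a point from camera to tool coordinates, whose origin is the TCP and whose axes are the tool frame's). Camera axes: x right, y down, z forward; pixel columns grow to the right and rows downward; lengths in m; the calibration is good to about 2 mm. A picture is of the moment at which its call begins: read the wrist's pose just before it. camera_params takes no time and is no camera call.
- hand_in(): hands the job in, once; it reports no verdict.
The state is a dict: "time_s": time; "joint_positions": joint angles; "qd": joint speeds; "effort": joint torques, N m; "tcp_pos": TCP position; "orientation": TCP orientation; "contact_force": force on the tool from outside, world axes, zero at the start; "wrist_torque": the same for the moment, N m; "gripper_width": finger opening in m.
Only numpy, scipy, OpenCV 4.12 (cv2) and the standard library are available. Lean on these libraries where they do the work, as an engineer would, in place of code of your own. Each camera call takes 0.05 s, during which the arm holds its last target.

### The job

Take the glass condenser (the tube with two hose barbs) off the sloping draining rack and lay it flat in the empty front bay of the drawer that stands open; set it down, do not drop it. Then slide the drawer gently all the way shut, without slamming it, and leave the other glassware where it stands.

Things in the scene. Friction and masses are not known exactly. Their poses are not given: they have to be found in the camera images.
- condenser_center (a point): Centre of the glass condenser, on its axis: a tube 200 mm long, 0.13 to 0.21 kg; the middle 140 mm is a round jacket 36 mm in diameter. Own x runs along it from the narrow cone to the socket. At the start it lies in one cradle of the rack, cone end low, sloping 30 degrees from level; own z is the upward normal of the slope, along which it lifts out.
- condenser_socket (a point): The centre of the condenser's open socket end, 100 mm from its centre along its own +x (socket 30 mm diameter; the cone at the other end is 19 mm in diameter and 30 mm long). Two white hose barbs stand out from the jacket along its own +y (level, to the side, at the start), 55 mm either side of the centre, their tips 43 mm from the axis.
- rack: Fixed draining rack, 245 mm deep, 250 wide, 110 high. Origin on the bench midway between its rear legs, 75 mm behind the centre of the glass; own x points up the slope, z up. Two cradles, at y = +55 and -55 mm, each of two notched bars 10 mm thick, 32 mm either side of the centre of the glass, tops below its axis, and a stop plate at the low end. Between the bars all is open under the glass.
- tube_center (a point): Point on the axis of the other piece in the rack: a plain glass tube without barbs, with black ends, 192 mm long, 36 mm in diameter, own x along it. It lies in the other cradle, 110 mm from the condenser, and stays there.
- cabinet: Grey bench-top cabinet with two drawers, one above the other, fixed, 300 mm deep, 344 wide, 176 high. Origin on the bench under the middle of the front edge of its casing; x points into the cabinet (drawers shut along +x, open along -x), y left, z up. A carton stands on its top, at least 130 mm behind the front edge.
- drawer_top (a joint): Opening of the upper drawer in m: 0 shut, 0.22 the end of its travel, 0.16 to 0.19 at the start. It slides against about 2 N of friction, stays where it is left and has no catch. The lower drawer is shut and not needed.
- bay (a point): Centre of the floor of the empty front bay of the upper drawer (moves with the drawer; axes as the cabinet's). The floor is 102 mm above the bench. The bay is 150 mm along x, between the front panel (62 mm high above the floor) and a divider (36 mm), and 300 mm along y, between side walls (42 mm). At the start it is wholly outside the casing. Behind the divider is a foam insert with adapters.
- drawer_pull (a point): Middle of the bar handle of the upper drawer (moves with the drawer; axes as the cabinet's): a level round steel bar, 11 mm thick, about 120 mm long along y, 35 mm before the front panel, 130 mm above the bench. The panel is 16 mm thick, its upper edge 34 mm above the handle. The drawer can be pushed shut by the handle or the panel.
- flask_a: Conical glass flask, 84 mm wide at the foot, 116 mm high, standing beyond the rack. Origin under the centre of its foot.
- flask_b: Conical glass flask like the other, standing on the bench between the rack and the cabinet. Origin under the centre of its foot.
- beaker: Glass beaker 72 mm wide, 95 mm high, towards the left edge of the bench. Origin under the centre of its foot.
- bottle: Wide glass reagent bottle, 90 mm diameter, 190 mm high, towards the right edge of the bench. Origin under the centre of its foot.
Mind the look-alikes: they are no part of the job. Leave any green or turquoise look-alike of the part that bears condenser_center alone.

How it is judged:
By the outcome, as a careful person would: the job done as asked, in the order asked, and still so for the second after the job is handed in, with the robot touching nothing.
It also fails if it takes over 64 s, if anything falls off the work surface, if the arm or the gripper's body presses on something with over 40 N, if the wrist force passes 120 N, or if a joint passes its speed limit or range.

## Working session

There is one attempt and no reset: what is moved stays moved. The work goes in short steps, Python scripts to look and compute and a tool call to move; the robot and the scene stay as the last step left them, time stands still between calls to the robot, and variables do not carry over. Pictures are saved under pics/ and viewed, and the job is handed in when it is done.

Besides the shell and the picture viewer there is one more tool, called after "Request:" as name([rows], argument=value, ...), one row to a line, values as JSON. arm_command: Moves the arm, as the interface text tells. Its arguments: {"type":"object","properties":{"steps":{"type":"array","items":{"type":"array","items":{"type":"number"}}},"hand":{"type":"number"},"newtons":{"type":"number"}},"required":["steps"]}

```bash
mkdir -p pics; python3 - <<'E'
from workcell import *
import cv2
s=state();print(s)
for n in("scene","side","wrist"):
    f=grab_frame(n);cv2.imwrite(f"pics/{n}0.png",cv2.cvtColor(f,cv2.COLOR_RGB2BGR));print(n,camera_params(n))
E
ls
```

```text
{'time_s': 0.0, 'joint_positions': array([-0.04300496,  0.46834808, -0.01159572,  1.60361529,  0.00598581,
        1.07145149, -0.05630565]), 'qd': array([ 4.98439260e-04, -3.97311015e-04, -1.73361701e-04, -7.47515853e-04,
        1.26338777e-05, -1.86484171e-03, -4.14647349e-04]), 'effort': array([-3.39112758e-04, -5.20573139e+01, -1.31628491e-02, -2.43752271e+01,
       -5.67366311e-02,  1.73054746e-02,  1.50106093e-04]), 'tcp_pos': array([ 6.49437157e-01, -6.61366984e-05,  2.32662673e-01]), 'orientation': array([ 5.79626387e-05,  9.99999600e-01, -3.89235411e-05, -8.91963494e-04]), 'contact_force': array([ 0.25037824,  0.37479106, -0.01006284]), 'wrist_torque': array([-0.05368733,  0.02394814,  0.02877802]), 'gripper_width': 0.09197303927763438}
scene {'fov_y': 48.63752989332481, 'cx': 259.516280963232, 'cy': 191.03682339517954, 'rvec': array([ 2.16812123,  1.07306713, -0.41324443]), 'tvec': array([-0.32342389, -0.21256248,  1.88659209])}
side {'fov_y': 45.95293806512728, 'cx': 260.39855753563046, 'cy': 195.83623015669613, 'rvec': array([ 2.33087243, -0.72114084,  0.26365915]), 'tvec': array([-0.39992794,  0.27861758,  1.74309316])}
wrist {'fov_y': 58.010281622076214, 'cx': 254.8509864043763, 'cy': 194.5368843919024, 'hand_eye': array([[ 9.99999442e-01,  1.05661942e-03,  1.95489006e-05,
         2.26197213e-04],
       [-1.01632495e-03,  9.56464634e-01,  2.91846485e-01,
        -8.28060238e-02],
       [ 2.89672831e-04, -2.91846341e-01,  9.56465174e-01,
        -1.50144729e-01],
       [ 0.00000000e+00,  0.00000000e+00,  0.00000000e+00,
         1.00000000e+00]])}
pics
```

View pics/scene0.png

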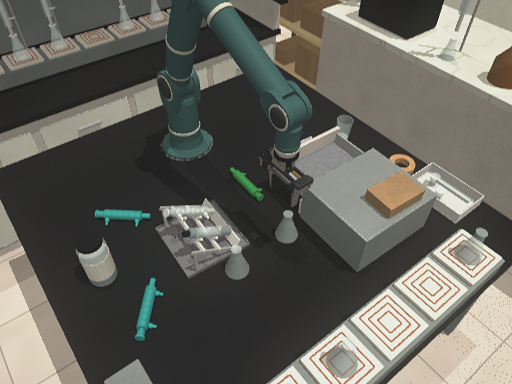

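View pics/side0.png

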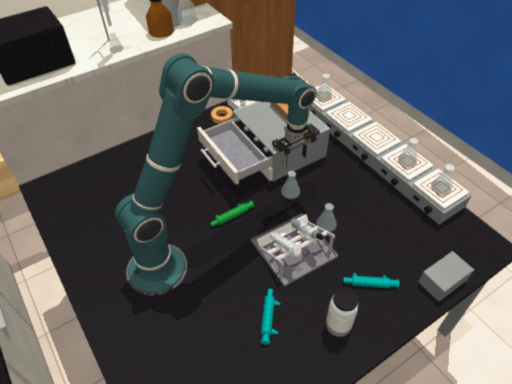

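View pics/wrist0.png

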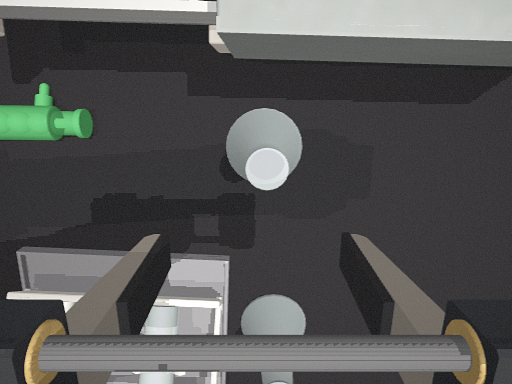

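```bash
cat > h.py <<'E'
import numpy as np, cv2
from workcell import *
from scipy.spatial.transform import Rotation as R
def K(p,h=384):
    f=h/2/np.tan(np.radians(p['fov_y']/2)); return np.array([[f,0,p['cx']],[0,f,p['cy']],[0,0,1.]])
def cam(n,s=None):
    p=camera_params(n)
    if 'rvec' in p:
        Rm=cv2.Rodrigues(p['rvec'])[0]; t=p['tvec']
        return K(p),Rm,t
    q=s['orientation']; T=np.eye(4);T[:3,:3]=R.from_quat([q[1],q[2],q[3],q[0]]).as_matrix();T[:3,3]=s['tcp_pos']
    W=np.linalg.inv(T@p['hand_eye']); return K(p),W[:3,:3],W[:3,3]
def proj(c,X):
    k,r,t=c; x=(k@(r@np.atleast_2d(X).T+t[:,None])); return (x[:2]/x[2]).T
def ray(c,u):
    k,r,t=c; d=r.T@np.linalg.solve(k,[u[0],u[1],1.]); return -r.T@t,d
def onz(c,u,z):
    o,d=ray(c,u); return o+d*(z-o[2])/d[2]
def tri(c1,u1,c2,u2):
    o1,d1=ray(c1,u1);o2,d2=ray(c2,u2)
    a=np.linalg.lstsq(np.c_[d1,-d2],o2-o1,rcond=None)[0]
    p,q=o1+a[0]*d1,o2+a[1]*d2
    return (p+q)/2,np.linalg.norm(p-q)
E
python3 - <<'E'
from h import *
for n,(a,b,c,d) in dict(scene=(140,180,260,290),side=(235,185,355,295)).items():
    f=cv2.imread(f'pics/{n}0.png')[b:d,a:c]; cv2.imwrite(f'pics/{n}_crop.png',cv2.resize(f,None,fx=6,fy=5.4 if 0 else 5.4,interpolation=cv2.INTER_CUBIC) if 0 else cv2.resize(f,None,fx=5.4,fy=5.4,interpolation=cv2.INTER_CUBIC))
    C=cam(n)
    print(n,proj(C,[[0,0,0],[.5,0,0],[.5,.4,0],[.5,-.4,0],[.65,0,.21]]).round())
f=cv2.imread('pics/side0.png')[95:190,190:340];cv2.imwrite('pics/side_dr.png',cv2.resize(f,None,fx=5,fy=5,interpolation=cv2.INTER_CUBIC))
E
```

```text
scene [[187. 143.]
 [255. 211.]
 [330. 168.]
 [161. 265.]
 [283. 197.]]
side [[157. 268.]
 [264. 211.]
 [216. 157.]
 [324. 279.]
 [294. 162.]]
```

View pics/scene_crop.png

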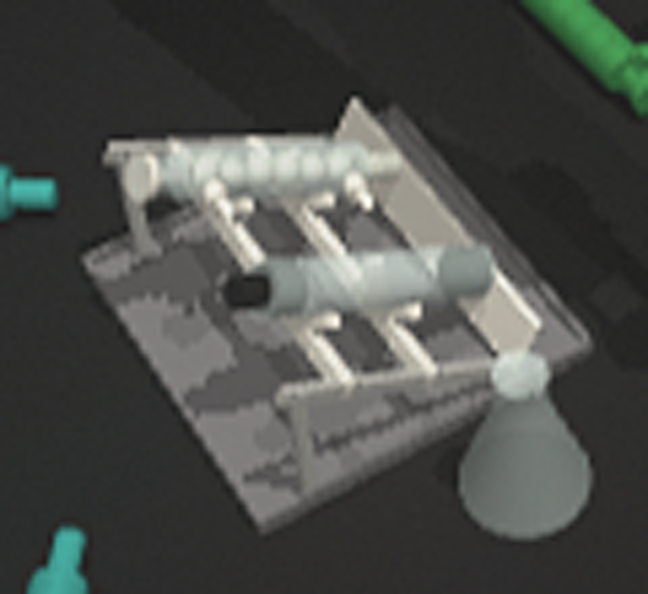

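View pics/side_crop.png

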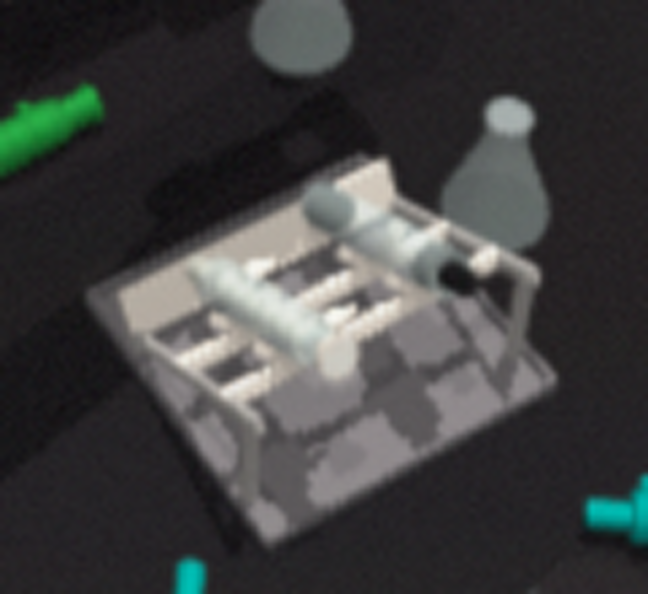

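View pics/side_dr.png

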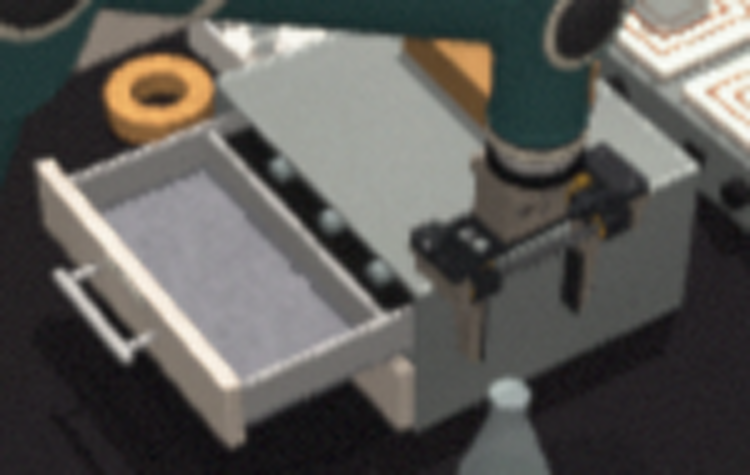

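```bash
python3 - <<'E'
from h import *
a,b=cam('scene'),cam('side')
S=tri(a,(165.9,212.4),b,(297.6,250.7));T=tri(a,(214,209.6),b,(271.1,235))
print(S,T); d=S[0]-T[0]; print(np.linalg.norm(d),d/np.linalg.norm(d),(S[0]+T[0])/2)
L=onz(b,(198,128),.164);Rr=onz(b,(237.6,172),.164);print(L,Rr,np.linalg.norm(L-Rr), np.degrees(np.arctan2(*(L-Rr)[1::-1])))
f=cv2.imread('pics/scene0.png')[110:220,270:400];cv2.imwrite('pics/scene_dr.png',cv2.resize(f,None,fx=5,fy=5,interpolation=cv2.INTER_CUBIC))
for n in('flask b',):
  print(onz(b,(290,194),0), onz(a,(287,238),0))
E
```

```text
(array([ 0.42873948, -0.31786828,  0.14755408]), np.float64(0.0006377062384868785)) (array([ 0.43588638, -0.14230499,  0.04371235]), np.float64(0.0073352922752419215))
0.2040996053490057 [-0.03501669 -0.86018433  0.50877967] [ 0.43231293 -0.23008663  0.09563321]
[0.45495944 0.45398071 0.164     ] [0.45397234 0.12005988 0.164     ] 0.3339222878477116 89.83062819757707
[0.65111592 0.01437889 0.        ] [0.67175237 0.01524733 0.        ]
```

View pics/scene_dr.png

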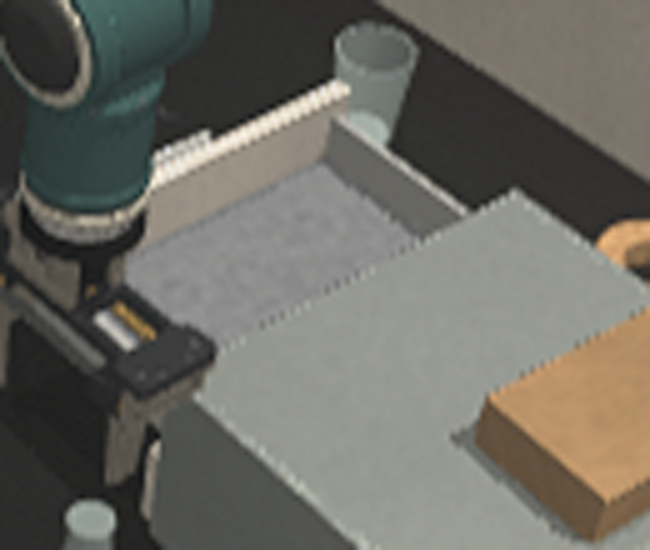

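Request:
arm_command([
  [-217,290,-47,0],
  [-217,290,-47,0],
  [-217,290,-47,0],
  [-217,290,-47,0],
  [-217,290,-47,0],
  [-217,290,-47,0],
  [-217,290,-47,0],
  [-217,290,-47,0],
  [-217,290,-47,0],
  [-217,290,-47,0],
  [-217,290,-47,0],
])

```text
time_s: 1.25
tcp_pos: [0.4337, -0.2882, 0.2798]
orientation: [-0.0, 1.0, 0.002, -0.001]
contact_force: [0.3, 0.1, -0.8]
gripper_width: 0.0919
```

```bash
python3 - <<'E'
from h import *
s=state();print(s['time_s'],s['tcp_pos'],s['orientation'],s['qd'].round(2))
for n in('wrist','side'):
    f=grab_frame(n);cv2.imwrite(f"pics/{n}1.png",cv2.cvtColor(f,cv2.COLOR_RGB2BGR))
np.save('s1.npy',s,allow_pickle=True)
f=cv2.imread('pics/side1.png')[90:200,190:340];cv2.imwrite('pics/side_dr1.png',cv2.resize(f,None,fx=5,fy=5,interpolation=cv2.INTER_CUBIC))
E
```

```text
1.25 [ 0.43373271 -0.28822347  0.27976873] [-4.14991340e-04  9.99998385e-01  1.54247222e-03 -8.23825411e-04] [-0.01  0.    0.   -0.    0.    0.    0.  ]
```

View pics/wrist1.png

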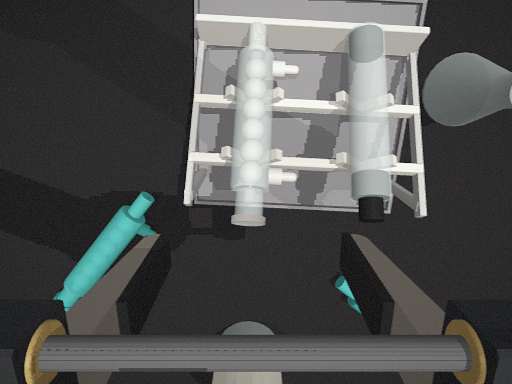

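View pics/side_dr1.png

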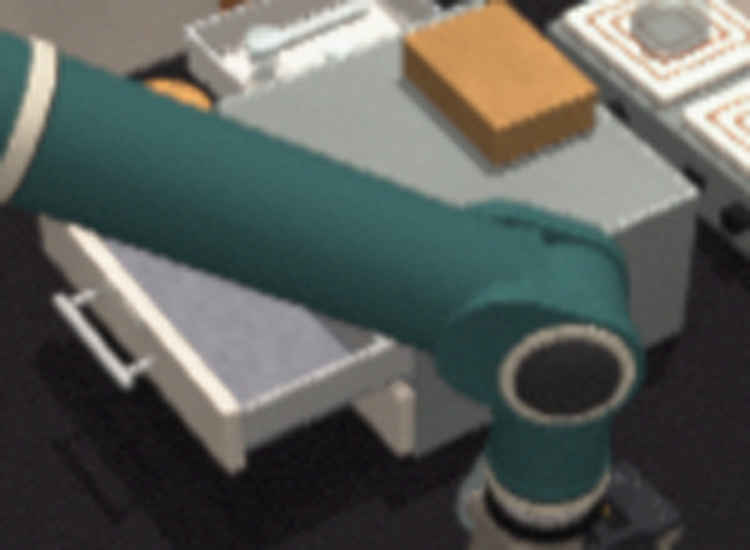

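```bash
python3 - <<'E'
from h import *
from scipy.optimize import fsolve
s=np.load('s1.npy',allow_pickle=True).item();c=cam('wrist',s)
for u1,u2,L in(((256,69),(251.5,177),.11),((258,26),(248,216),.2)):
    o,d1=ray(c,u1);_,d2=ray(c,u2)
    g=lambda v:[np.linalg.norm(d2*v[1]-d1*v[0])-L,(d2*v[1]-d1*v[0])[2]-L/2]
    v=fsolve(g,[.35,.3]);P,Q=o+d1*v[0],o+d2*v[1];print(P,Q,(P+Q)/2,np.degrees(np.arctan2((Q-P)[0],-(Q-P)[1])))
# other piece, rack rails for yaw
w=cam('wrist',s)
A=onz(w,(196,25),.05);print(A)
print(proj(w,[[.432,-.230,.096]]))
b=cam('side')
for u,z in(((198,128),.164),((237.8,172),.164),((190+55/5,90+300/5),.13),((190+128/5,90+382/5),.13)): print(onz(b,u,z))
E
```

```text
[ 0.43430182 -0.1866234   0.06962549] [ 0.43063143 -0.28181546  0.12462549] [ 0.43246662 -0.23421943  0.09712549] -2.2081020411293135
[ 0.43620016 -0.14273668  0.03484634] [ 0.4276115  -0.31572869  0.13484634] [ 0.43190583 -0.22923269  0.08484634] -2.842272201087328
[ 0.37420011 -0.14447114  0.05      ]
[[253.36124202 116.27863921]]
[0.45495944 0.45398071 0.164     ]
[0.45464617 0.11959549 0.164     ]
[0.41015819 0.35398786 0.13      ]
[0.41129614 0.22986887 0.13      ]
```

Request:
arm_command([
  [-1,-30,20,2.7],
  [-2,-57,50,2.7],
  [-2,-57,90,2.7],
  [-2,-57,130,2.7],
  [-2,-57,160,2.7],
  [-2,-57,175,2.7],
  [-2,-57,184,2.7],
  [-2,-57,184,2.7],
  [-2,-57,184,2.7],
])

```text
time_s: 2.25
tcp_pos: [0.4318, -0.2313, 0.0963]
orientation: [-0.0, 1.0, -0.022, -0.0]
contact_force: [-0.3, 0.0, -0.2]
gripper_width: 0.0921
```

```bash
python3 - <<'E'
from h import *
s=state();print(s['time_s'],s['tcp_pos'],s['orientation'],s['contact_force'])
ims=[]
for n,(a,b,c,d) in dict(scene=(140,160,260,270),side=(235,165,355,275)).items():
    f=cv2.cvtColor(grab_frame(n),cv2.COLOR_RGB2BGR)[b:d,a:c];ims.append(cv2.resize(f,None,fx=3.3,fy=3.3,interpolation=cv2.INTER_CUBIC))
cv2.imwrite('pics/two2.png',np.hstack(ims))
cv2.imwrite('pics/wrist2.png',cv2.cvtColor(grab_frame('wrist'),cv2.COLOR_RGB2BGR))
E
```

```text
2.25 [ 0.43182249 -0.23125524  0.09633831] [-1.36625340e-04  9.99764181e-01 -2.17107002e-02 -4.56703563e-04] [-0.30310176  0.01833639 -0.18307572]
```

View pics/two2.png

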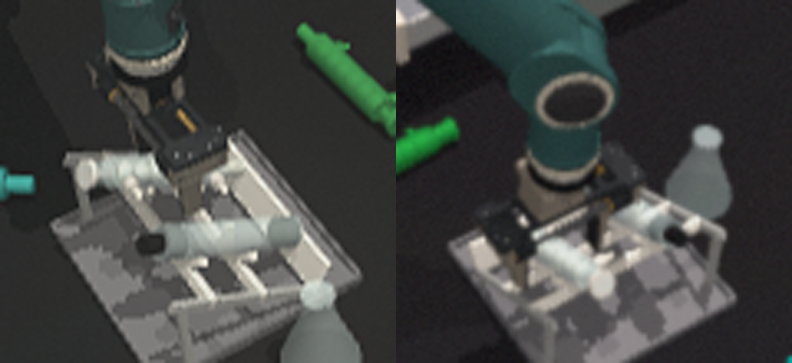

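View pics/wrist2.png

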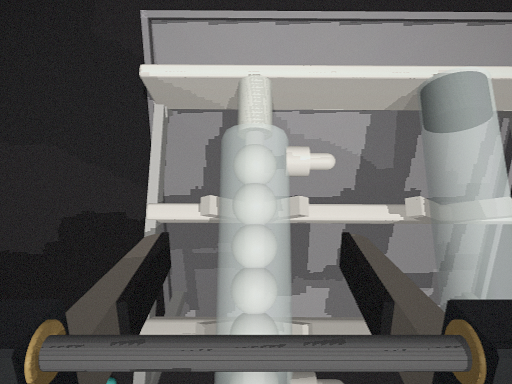

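Request:
arm_command([
  [0,0,0,0],
  [0,0,0,0],
  [0,0,0,0],
  [0,0,0,0],
  [0,0,0,0],
  [0,0,0,0],
  [0,0,0,0],
  [0,0,0,0],
], hand=255, newtons=15)

```text
time_s: 3.2
tcp_pos: [0.4316, -0.2316, 0.0968]
orientation: [0.0, 1.0, -0.022, -0.0]
contact_force: [-1.7, -0.1, 0.9]
gripper_width: 0.0356
```

Gripped at 36 mm. Lift along the slope's normal.

Request:
arm_command([
  [0,-3,-5,0],
  [0,-7,-12,0],
  [0,-12,-21,0],
  [0,-18,-31,0],
  [0,-25,-43,0],
  [0,-32,-55,0],
  [0,-36,-80,0],
  [0,-40,-110,0],
  [0,-40,-140,0],
  [0,-40,-165,0],
  [0,-40,-180,0],
  [0,-40,-180,0],
])

```text
time_s: 4.4
tcp_pos: [0.4347, -0.1915, 0.2797]
orientation: [0.001, 1.0, -0.022, 0.002]
contact_force: [1.0, -0.0, -0.8]
gripper_width: 0.0354
```

```bash
python3 - <<'E'
from h import *
s=state();print(s['time_s'],s['tcp_pos'],s['orientation'],s['contact_force'],s['gripper_width'])
ims=[]
for n,(a,b,c,d) in dict(scene=(140,130,260,270),side=(235,115,355,275)).items():
    f=cv2.cvtColor(grab_frame(n),cv2.COLOR_RGB2BGR)[b:b+140,a:c];ims.append(cv2.resize(f,None,fx=3.3,fy=3.3,interpolation=cv2.INTER_CUBIC))
cv2.imwrite('pics/two3.png',np.hstack(ims))
E
```

```text
4.4 [ 0.43467887 -0.19153808  0.27968145] [ 7.54259895e-04  9.99758398e-01 -2.18300826e-02  2.45447429e-03] [ 1.00415616 -0.0119976  -0.79259975] 0.03539410885646269
```

View pics/two3.png

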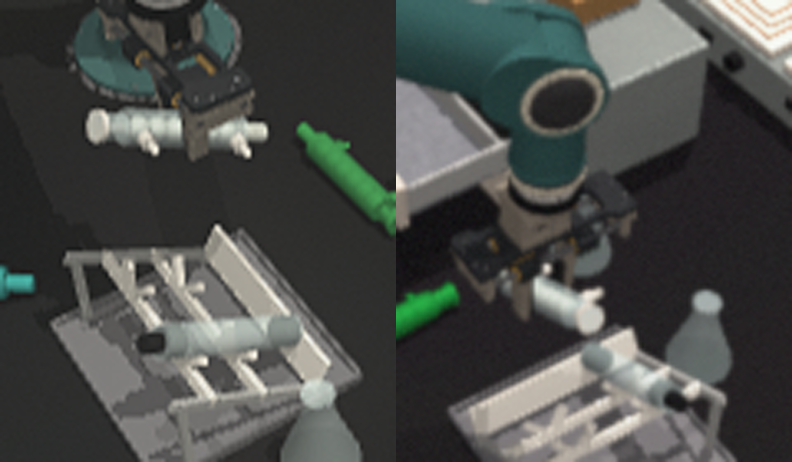

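Request:
arm_command([
  [3,-20,-5,-0.2],
  [10,-55,-12,-0.4],
  [17,-92,-20,-0.7],
  [24,-130,-25,-1],
  [31,-168,-25,-1.2],
  [39,-208,-25,-1.4],
  [46,-248,-25,-1.6],
  [53,-288,-25,-1.8],
  [60,-325,-25,-2],
  [67,-362,-25,-2.2],
  [72,-390,-25,-2.4],
  [76,-410,-25,-2.5],
])

```text
time_s: 5.7
tcp_pos: [0.5261, 0.2175, 0.3]
orientation: [0.0, 1.0, 0.001, -0.002]
contact_force: [-0.1, 0.4, -2.0]
gripper_width: 0.0359
```

```bash
python3 - <<'E'
from h import *
s=state();print(s['time_s'],s['tcp_pos'],s['orientation'],s['contact_force'],s['gripper_width'])
np.save('s4.npy',s,allow_pickle=True)
for n in('wrist','side','scene'):
    f=cv2.cvtColor(grab_frame(n),cv2.COLOR_RGB2BGR);cv2.imwrite(f'pics/{n}4.png',f)
f=cv2.imread('pics/side4.png')[90:200,190:340];g=cv2.imread('pics/scene4.png')[100:210,240:390]
cv2.imwrite('pics/dr4s.png',cv2.resize(f,None,fx=5,fy=5,interpolation=cv2.INTER_CUBIC))
cv2.imwrite('pics/dr4c.png',cv2.resize(g,None,fx=5,fy=5,interpolation=cv2.INTER_CUBIC))
E
```

```text
5.7 [0.52613199 0.21745207 0.3000064 ] [ 1.89925656e-04  9.99998003e-01  1.18593161e-03 -1.59746648e-03] [-0.09505586  0.44921019 -1.98855175] 0.03593821078402542
```

View pics/wrist4.png

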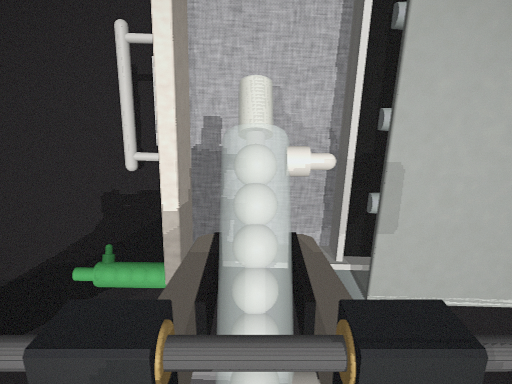

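View pics/dr4s.png

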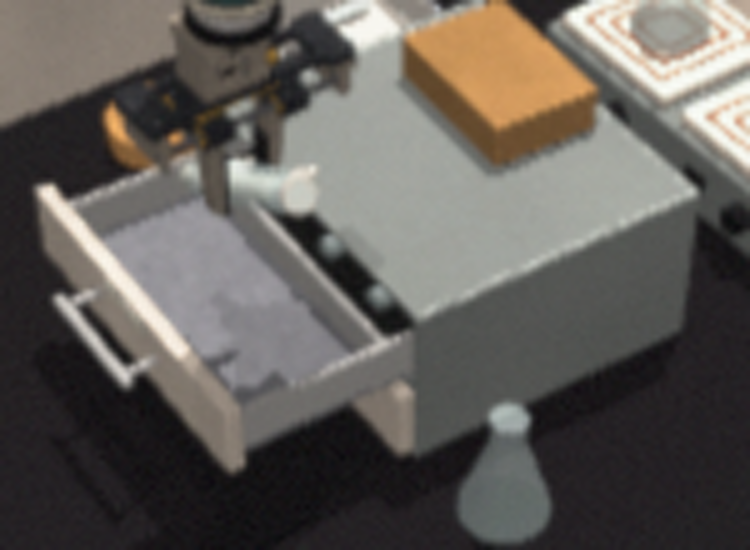

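View pics/dr4c.png

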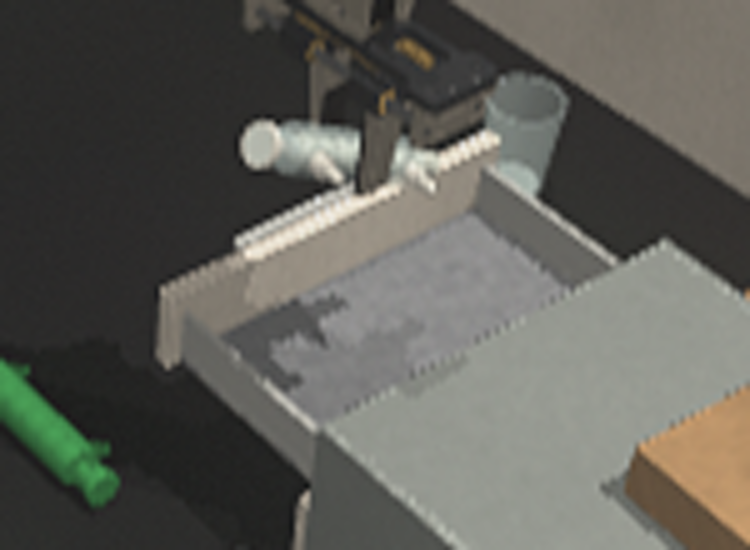

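```bash
python3 - <<'E'
from h import *
s=np.load('s4.npy',allow_pickle=True).item();w=cam('wrist',s)
for nm,z,us in(('panel out',.164,[(153,0),(159,120),(163,270)]),('panel in',.164,[(174,20),(179,200)]),('divider',.138,[(367,20),(343,255)]),('casing',.176,[(403,80),(371,280)]),('handle',.130,[(122,25),(131,165)]),('floor in',.102,[(190,100)]),('right wall top',.144,[(345,262)])):
    print(nm,[onz(w,u,z).round(4)[:2] for u in us])
a=cam('scene')
for u in((240+160/5,100+290/5),(240+497/5,100+135/5)):print(onz(a,u,.164))
# casing right-front top corner
print(onz(a,(240+318/5,100+430/5),.176), onz(cam('side'),(190+413/5,90+320/5),.176))
E
```

```text
panel out [array([0.4503, 0.3627]), array([0.448 , 0.2758]), array([0.4411, 0.1394])]
panel in [array([0.4649, 0.3493]), array([0.4601, 0.2076])]
divider [array([0.6169, 0.3542]), array([0.6138, 0.1425])]
casing [array([0.6369, 0.307 ]), array([0.6301, 0.1371])]
handle [array([0.4135, 0.3512]), array([0.4089, 0.2311])]
floor in [array([0.4625, 0.2896])]
right wall top [array([0.6146, 0.1379])]
[0.44313375 0.12248038 0.164     ]
[0.46031822 0.45809001 0.164     ]
[0.63117946 0.1105739  0.176     ] [0.62583251 0.11548686 0.176     ]
```

Request:
arm_command([
  [4,-20,0,0.5],
  [9,-45,10,1.3],
  [13,-64,25,2],
  [14,-68,45,2.2],
  [14,-68,68,2.2],
  [14,-68,90,2.2],
  [14,-68,108,2.2],
  [14,-68,120,2.2],
  [14,-68,126,2.2],
  [14,-68,128,2.2],
  [14,-68,128,2.2],
])

```text
time_s: 6.95
tcp_pos: [0.5398, 0.2837, 0.1723]
orientation: [0.0, 1.0, -0.018, -0.001]
contact_force: [0.4, 0.4, -0.9]
gripper_width: 0.0356
```

```bash
python3 - <<'E'
from h import *
s=state();print(s['time_s'],s['tcp_pos'],s['orientation'],s['contact_force'],s['gripper_width'])
for n in('wrist','side','scene'):
    f=cv2.cvtColor(grab_frame(n),cv2.COLOR_RGB2BGR);cv2.imwrite(f'pics/{n}5.png',f)
f=cv2.imread('pics/side5.png')[90:200,190:340];g=cv2.imread('pics/scene5.png')[100:210,240:390]
cv2.imwrite('pics/dr5.png',np.vstack([cv2.resize(x,None,fx=2.7,fy=2.7,interpolation=cv2.INTER_CUBIC) for x in(f,g)]))
E
```

```text
6.95 [0.53980853 0.28372666 0.1723414 ] [ 4.44270957e-04  9.99833687e-01 -1.81821900e-02 -1.34459421e-03] [ 0.36992937  0.36390263 -0.86716894] 0.03558624599595199
```

View pics/wrist5.png

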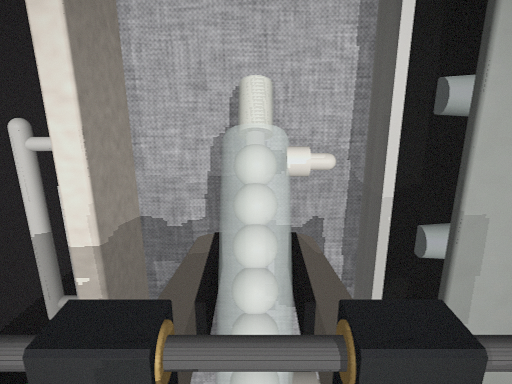

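View pics/dr5.png

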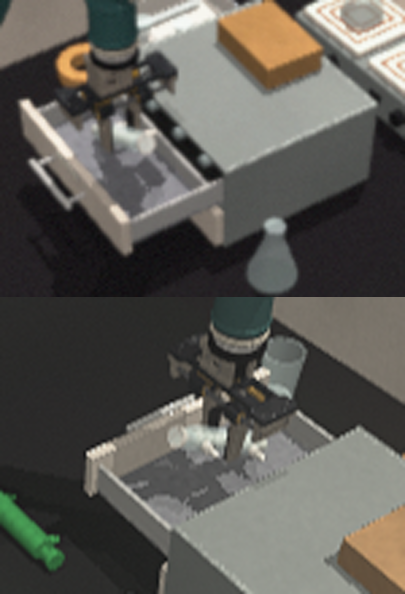

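Request:
arm_command([
  [0,0,3,0],
  [0,0,6,0],
  [0,0,9,0],
  [0,0,12,0],
  [0,0,15,0],
  [0,0,18,0],
  [0,0,21,0],
  [0,0,24,0],
  [0,0,25,0],
], hand=255, newtons=6)

```text
time_s: 8.0
tcp_pos: [0.5398, 0.2841, 0.1474]
orientation: [0.0, 1.0, -0.018, -0.001]
contact_force: [0.1, -0.9, -1.2]
gripper_width: 0.0358
```

```bash
python3 - <<'E'
from h import *
s=state();print(s['time_s'],s['tcp_pos'],s['contact_force'],s['wrist_torque'],s['gripper_width'])
for n in('side','scene'):
    f=cv2.cvtColor(grab_frame(n),cv2.COLOR_RGB2BGR);cv2.imwrite(f'pics/{n}6.png',f)
f=cv2.imread('pics/side6.png')[100:180,190:290];g=cv2.imread('pics/scene6.png')[100:180,260:360]
cv2.imwrite('pics/dr6.png',np.hstack([cv2.resize(x,None,fx=4,fy=4,interpolation=cv2.INTER_CUBIC) for x in(f,g)]))
E
```

```text
8.0 [0.53978783 0.28406348 0.14742298] [ 0.09572688 -0.9310218  -1.19042577] [-0.01754648  0.00707986  0.01032054] 0.035800571208854555
```

View pics/dr6.png

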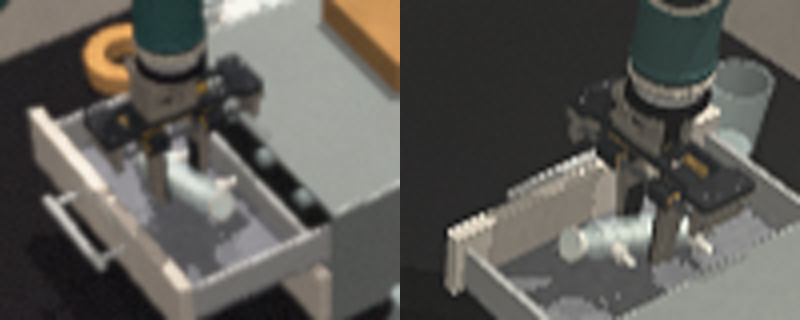

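Request:
arm_command([
  [0,0,3,0],
  [0,0,6,0],
  [0,0,9,0],
  [0,0,12,0],
  [0,0,15,0],
  [0,0,17,0],
  [0,0,19,0],
  [0,0,21,0],
  [0,0,23,0],
  [0,0,24,0],
  [0,0,25,0],
  [0,0,26,0],
])

```text
time_s: 9.3
tcp_pos: [0.54, 0.2842, 0.1226]
orientation: [0.0, 1.0, -0.018, -0.001]
contact_force: [-2.8, -2.6, 10.2]
gripper_width: 0.0358
```

```bash
python3 - <<'E'
from h import *
s=state();print(s['time_s'],s['tcp_pos'],s['contact_force'],s['wrist_torque'],s['gripper_width'])
for n in('side','scene','wrist'):
    f=cv2.cvtColor(grab_frame(n),cv2.COLOR_RGB2BGR);cv2.imwrite(f'pics/{n}7.png',f)
f=cv2.imread('pics/side7.png')[100:180,190:290];g=cv2.imread('pics/scene7.png')[100:180,260:360]
cv2.imwrite('pics/dr7.png',np.hstack([cv2.resize(x,None,fx=4,fy=4,interpolation=cv2.INTER_CUBIC) for x in(f,g)]))
E
```

```text
9.3 [0.54000734 0.28419271 0.12264013] [-2.81476238 -2.60484591 10.24428699] [-0.54198181  0.4706295  -0.0173709 ] 0.03581558529026132
```

View pics/dr7.png

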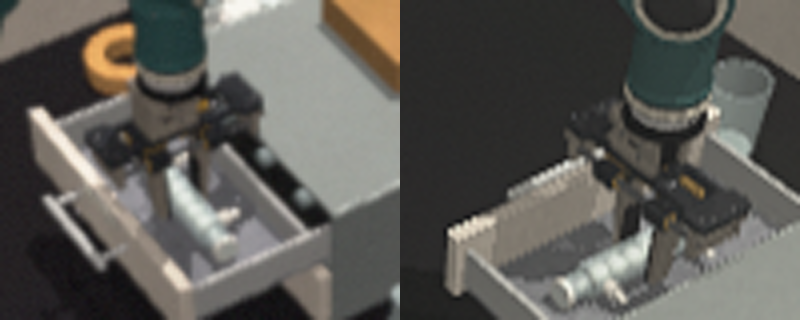

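View pics/wrist7.png

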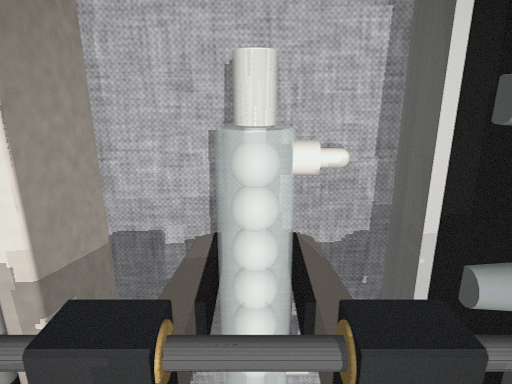

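Request:
arm_command([
  [0,0,-1,0],
  [0,0,-1,0],
  [0,0,-1,0],
  [0,0,-1,0],
  [0,0,-1,0],
  [0,0,-1,0],
], hand=90)

```text
time_s: 10.05
tcp_pos: [0.54, 0.2842, 0.1236]
orientation: [0.0, 1.0, -0.018, -0.001]
contact_force: [0.6, -0.6, -0.4]
gripper_width: 0.0594
```

```bash
python3 - <<'E'
from h import *
s=state();print(s['time_s'],s['tcp_pos'],s['contact_force'],s['wrist_torque'],s['gripper_width'])
cv2.imwrite('pics/wrist8.png',cv2.cvtColor(grab_frame('wrist'),cv2.COLOR_RGB2BGR))
E
```

```text
10.05 [0.5400496  0.28420533 0.12355394] [ 0.57268752 -0.55504849 -0.4467599 ] [-0.01387142  0.01089313  0.03149859] 0.05939439277291072
```

View pics/wrist8.png

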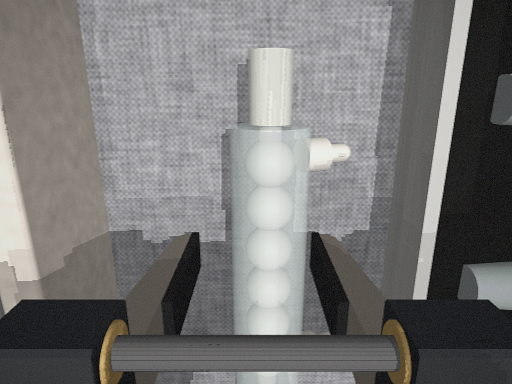

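Request:
arm_command([
  [0,0,-5,0],
  [0,0,-15,0],
  [0,0,-30,0],
  [0,0,-60,0],
  [0,0,-100,0],
  [-30,0,-130,0],
  [-75,0,-140,0],
  [-120,0,-140,0],
  [-160,-2,-140,0],
  [-180,-2,-140,0],
  [-180,-2,-140,0],
])

```text
time_s: 11.2
tcp_pos: [0.3581, 0.2935, 0.2656]
orientation: [-0.0, 1.0, -0.016, 0.0]
contact_force: [-0.2, -0.7, 1.0]
gripper_width: 0.0594
```

```bash
python3 - <<'E'
from h import *
s=state();print(s['time_s'],s['tcp_pos'],s['orientation'],s['contact_force'])
np.save('s9.npy',s,allow_pickle=True)
for n in('side','scene','wrist'):
    f=cv2.cvtColor(grab_frame(n),cv2.COLOR_RGB2BGR);cv2.imwrite(f'pics/{n}9.png',f)
f=cv2.imread('pics/side9.png')[100:180,190:290];g=cv2.imread('pics/scene9.png')[100:180,260:360]
cv2.imwrite('pics/dr9.png',np.hstack([cv2.resize(x,None,fx=4,fy=4,interpolation=cv2.INTER_CUBIC) for x in(f,g)]))
E
```

```text
11.2 [0.35812168 0.29348954 0.26562608] [-3.09088154e-04  9.99871896e-01 -1.60000263e-02  3.09886740e-04] [-0.21106732 -0.71899599  0.9568885 ]
```

View pics/dr9.png

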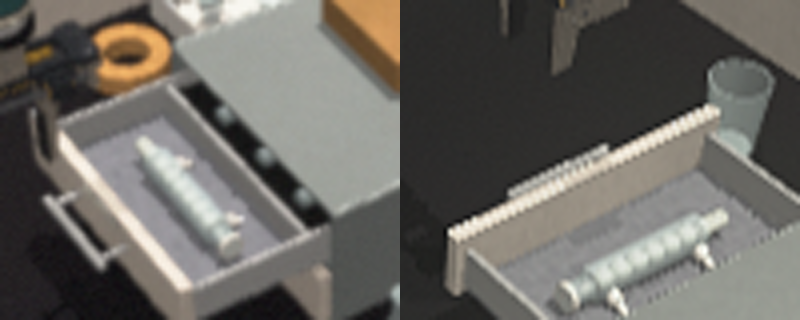

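View pics/wrist9.png

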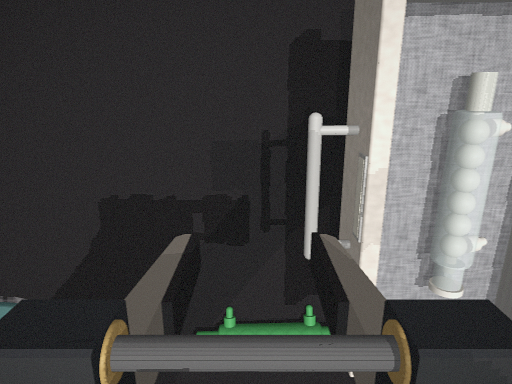

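```bash
python3 - <<'E'
from h import *
s=np.load('s9.npy',allow_pickle=True).item();w=cam('wrist',s)
A,B=onz(w,(316,120),.13),onz(w,(309,252),.13);print(A,B,(A+B)/2)
q=s['orientation'];M=R.from_quat([q[1],q[2],q[3],q[0]]).as_matrix();print((M.T@((A+B)/2-s['tcp_pos'])*1000).round(1))
print([onz(w,u,.02).round(3) for u in((200,330),(330,330))])
E
```

```text
[0.40974228 0.35070304 0.13      ] [0.40578764 0.23309452 0.13      ] [0.40776496 0.29189878 0.13      ]
[4.960e+01 1.000e-01 1.357e+02]
[array([0.277, 0.066, 0.02 ]), array([0.453, 0.061, 0.02 ])]
```

Request:
arm_command([
  [0,0,10,0],
  [0,0,35,0],
  [0,0,70,0],
  [0,0,100,0],
  [0,0,122,0],
  [0,0,134,0],
  [0,0,138,0],
  [0,0,138,0],
  [0,0,138,0],
], hand=255, newtons=15)

```text
time_s: 12.25
tcp_pos: [0.3625, 0.2934, 0.1276]
orientation: [-0.001, 1.0, -0.019, 0.001]
contact_force: [0.2, 0.5, -0.5]
gripper_width: 0.0001
```

Request:
arm_command([
  [4,0,0,0],
  [8,0,0,0],
  [12,0,0,0],
  [15,0,0,0],
  [18,0,0,0],
  [20,0,0,0],
  [22,0,0,0],
  [24,0,0,0],
  [26,0,0,0],
  [28,0,0,0],
  [30,0,0,0],
  [32,0,0,0],
])

```text
time_s: 13.45
tcp_pos: [0.3941, 0.2922, 0.1276]
orientation: [-0.001, 1.0, -0.018, 0.0]
contact_force: [-1.9, 0.0, 1.2]
gripper_width: 0.0006
```

```bash
python3 - <<'E'
from h import *
s=state();print(s['time_s'],s['tcp_pos'],s['contact_force'])
for n in('side','wrist'):
    f=cv2.cvtColor(grab_frame(n),cv2.COLOR_RGB2BGR);cv2.imwrite(f'pics/{n}10.png',f)
f=cv2.imread('pics/side10.png')[100:190,180:300];cv2.imwrite('pics/dr10.png',cv2.resize(f,None,fx=5,fy=5,interpolation=cv2.INTER_CUBIC))
E
```

```text
13.45 [0.39407479 0.29222532 0.12758958] [-1.89934289  0.0059776   1.22835221]
```

View pics/dr10.png

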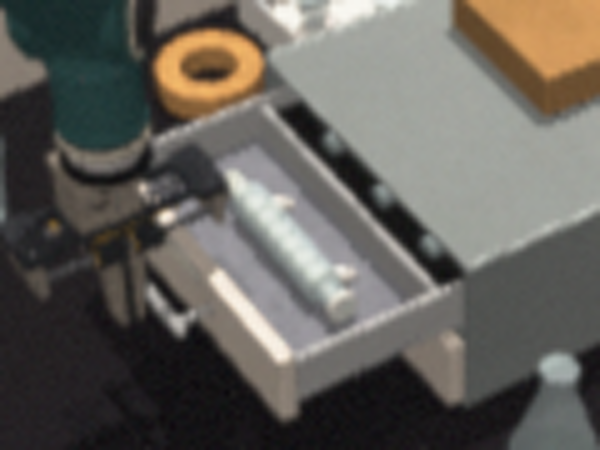

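View pics/wrist10.png

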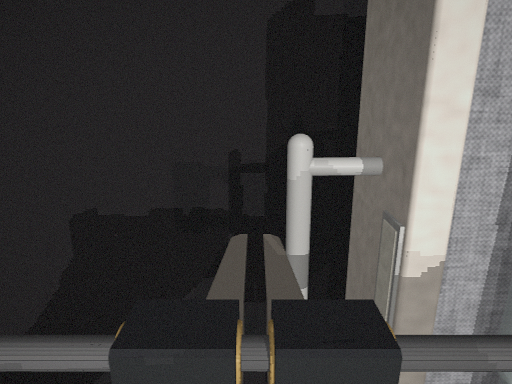

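Request:
arm_command([
  [2,0,0,0],
  [5,0,0,0],
  [9,0,0,0],
  [13,0,0,0],
  [18,0,0,0],
  [23,0,0,0],
  [28,0,0,0],
  [33,0,0,0],
  [38,0,0,0],
  [43,0,0,0],
  [48,0,0,0],
  [53,0,0,0],
])

```text
time_s: 14.75
tcp_pos: [0.448, 0.2903, 0.1277]
orientation: [-0.001, 1.0, -0.019, 0.001]
contact_force: [-2.3, 2.0, 0.1]
gripper_width: 0.0005
```

Request:
arm_command([
  [5,0,0,0],
  [10,0,0,0],
  [15,0,0,0],
  [20,0,0,0],
  [25,0,0,0],
  [30,0,0,0],
  [35,0,0,0],
  [40,0,0,0],
  [44,0,0,0],
  [48,0,0,0],
  [52,0,0,0],
  [55,0,0,0],
])

```text
time_s: 15.95
tcp_pos: [0.5033, 0.2881, 0.1277]
orientation: [-0.001, 1.0, -0.019, 0.001]
contact_force: [-1.4, 2.7, 0.4]
gripper_width: 0.0004
```

```bash
python3 - <<'E'
from h import *
s=state();print(s['time_s'],s['tcp_pos'],s['orientation'],s['contact_force'])
for n in('side','wrist'):
    f=cv2.cvtColor(grab_frame(n),cv2.COLOR_RGB2BGR);cv2.imwrite(f'pics/{n}11.png',f)
f=cv2.imread('pics/side11.png')[100:190,180:300];cv2.imwrite('pics/dr11.png',cv2.resize(f,None,fx=5,fy=5,interpolation=cv2.INTER_CUBIC))
E
```

```text
15.95 [0.50329159 0.28812623 0.12773341] [-9.04323918e-04  9.99824703e-01 -1.86826406e-02  8.39104424e-04] [-1.42029948  2.66756861  0.35600861]
```

View pics/dr11.png

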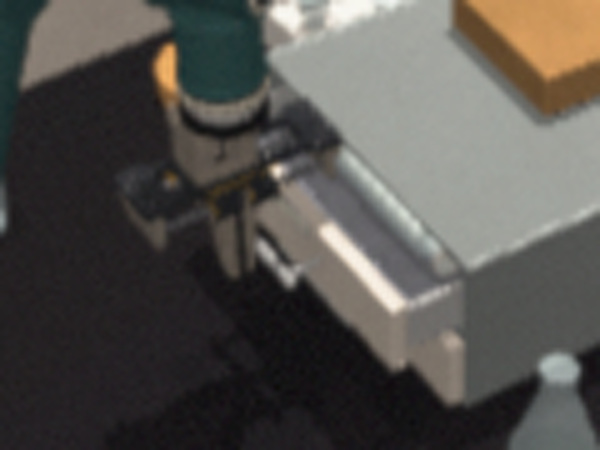

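View pics/wrist11.png

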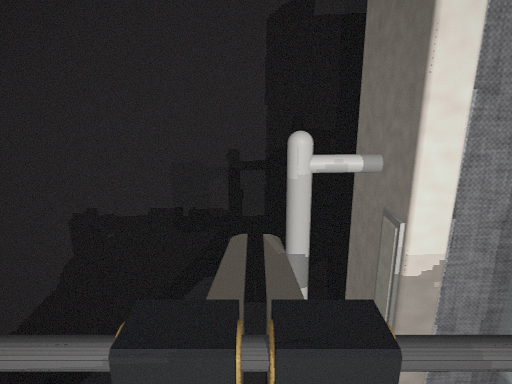

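Request:
arm_command([
  [3,0,0,0],
  [6,0,0,0],
  [10,0,0,0],
  [14,0,0,0],
  [18,0,0,0],
  [22,0,0,0],
  [26,0,0,0],
  [29,0,0,0],
  [32,0,0,0],
  [35,0,0,0],
  [37,0,0,0],
  [39,0,0,0],
])

```text
time_s: 17.25
tcp_pos: [0.5429, 0.2862, 0.1279]
orientation: [-0.001, 1.0, -0.019, 0.001]
contact_force: [-1.8, 1.3, -0.8]
gripper_width: 0.0004
```

Request:
arm_command([
  [1.5,0,0,0],
  [3,0,0,0],
  [4.5,0,0,0],
  [6,0,0,0],
  [7.5,0,0,0],
  [9,0,0,0],
  [10,0,0,0],
  [11,0,0,0],
  [12,0,0,0],
])

```text
time_s: 18.15
tcp_pos: [0.555, 0.2857, 0.1279]
orientation: [-0.001, 1.0, -0.019, 0.001]
contact_force: [-2.5, 1.4, -1.2]
gripper_width: 0.0004
```

```bash
python3 - <<'E'
from h import *
s=state();print(s['time_s'],s['tcp_pos'],s['contact_force'])
f=cv2.cvtColor(grab_frame('side'),cv2.COLOR_RGB2BGR);cv2.imwrite('pics/side12.png',f)
f=f[100:190,180:300];cv2.imwrite('pics/dr12.png',cv2.resize(f,None,fx=5,fy=5,interpolation=cv2.INTER_CUBIC))
E
```

```text
18.15 [0.55498413 0.28574719 0.12790908] [-2.45358799  1.36652651 -1.1654641 ]
```

View pics/dr12.png

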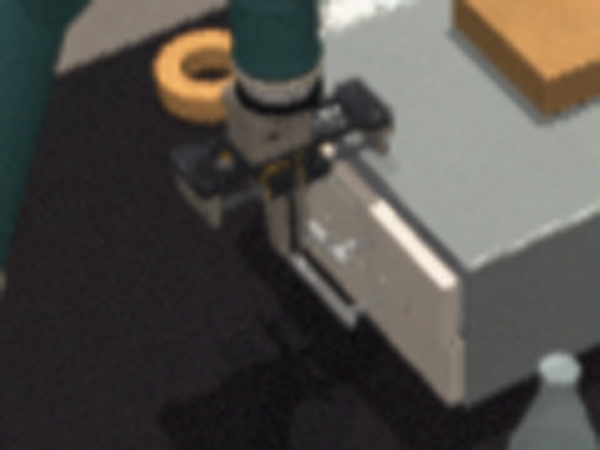

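Request:
arm_command([
  [1,0,0,0],
  [2,0,0,0],
  [3,0,0,0],
  [4,0,0,0],
  [4,0,0,0],
])

```text
time_s: 18.7
tcp_pos: [0.5595, 0.2854, 0.1279]
orientation: [-0.001, 1.0, -0.019, 0.001]
contact_force: [-0.9, 1.6, -0.3]
gripper_width: 0.0004
```

Request:
arm_command([
  [1,0,0,0],
  [2,0,0,0],
  [3,0,0,0],
  [4,0,0,0],
  [4,0,0,0],
])

```text
time_s: 19.2
tcp_pos: [0.5621, 0.2853, 0.1279]
orientation: [-0.0, 1.0, -0.019, 0.0]
contact_force: [-5.9, 0.9, 2.8]
gripper_width: 0.0004
```

Force is rising and the motion stalls (2.6 of 4 mm): likely the stop. One more small push to confirm.

Request:
arm_command([
  [1,0,0,0],
  [2,0,0,0],
  [3,0,0,0],
  [3,0,0,0],
])

```text
time_s: 19.6
tcp_pos: [0.5622, 0.2853, 0.1279]
orientation: [0.001, 1.0, -0.018, -0.003]
contact_force: [-10.2, -0.3, 7.0]
gripper_width: 0.0004
```

Request:
arm_command([
  [-3,0,0,0],
  [-8,0,0,0],
  [-20,0,0,0],
  [-40,0,0,0],
  [-70,0,-20,0],
  [-100,0,-60,0],
  [-130,0,-100,0],
  [-140,0,-120,0],
  [-140,0,-120,0],
])

```text
time_s: 20.5
tcp_pos: [0.4227, 0.2919, 0.2521]
orientation: [-0.001, 1.0, -0.017, 0.0]
contact_force: [0.6, -0.1, -0.2]
gripper_width: 0.0004
```

```bash
python3 - <<'E'
from h import *
s=state();print(s['time_s'],s['tcp_pos'],s['contact_force'])
np.save('s13.npy',s,allow_pickle=True)
for n in('wrist','side','scene'):
    f=cv2.cvtColor(grab_frame(n),cv2.COLOR_RGB2BGR);cv2.imwrite(f'pics/{n}13.png',f)
f=cv2.imread('pics/side13.png')[100:250,180:360];cv2.imwrite('pics/dr13.png',cv2.resize(f,None,fx=4,fy=4,interpolation=cv2.INTER_CUBIC))
E
```

```text
20.5 [0.4227154  0.29194773 0.25214914] [ 0.60424056 -0.11663662 -0.23581883]
```

View pics/dr13.png

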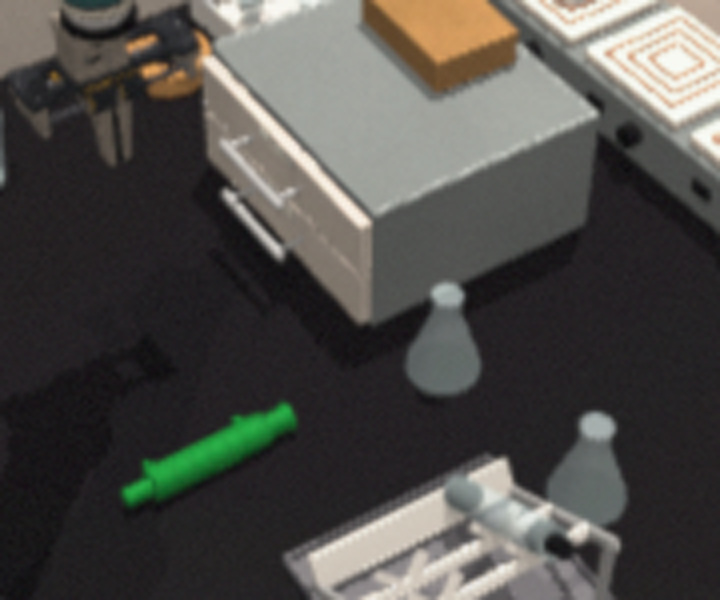

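View pics/wrist13.png

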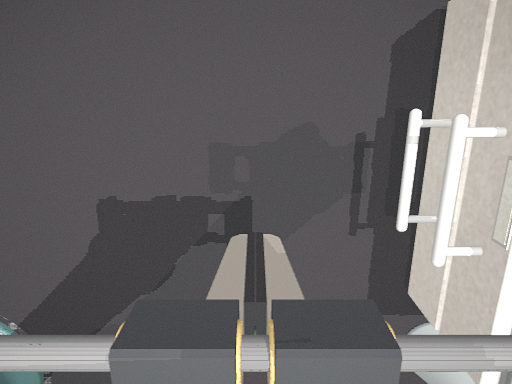

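View pics/scene13.png

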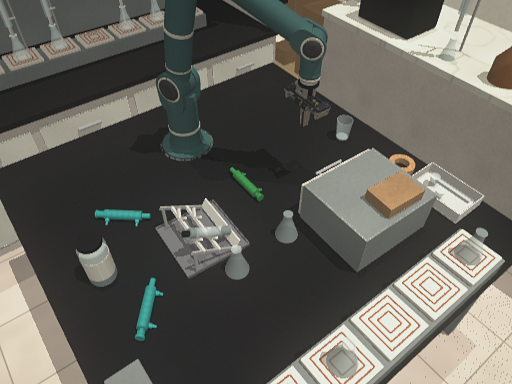

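```bash
python3 - <<'E'
from workcell import *
print(hand_in())
E
```

```text
the job is handed in; nothing more can be done
None
```

The condenser is lying flat in the front bay of the upper drawer, the drawer is shut, and the job was handed in with the arm clear at about 20.7 s.

- **Condenser:** I gripped it at its centre and lifted it out along the slope's normal. I lowered it cone end first with a light 6 N grip, so it pivoted level on the bay floor, pressing with about 10 N at most, and then opened the fingers. When released it rolled a few millimetres towards its barbs. The pictures before closing show it lying flat, clear of the bay walls.
- **Drawer:** I pushed it shut by the handle at 50 mm/s or less, slowing to about 10 mm/s at the end. It stopped moving as the push rose from 2 N to about 10 N. The last pictures show its panel flush with the lower drawer.
- **Other glassware:** The plain tube, flasks, beaker and the green and turquoise look-alikes appear where they stood. I did not check the bottle specifically.
- **Checks that disagreed:** My first side-view estimate gave the cabinet no turn, while the wrist and scene views gave 2 to 3°. I used about 2°. I could not see the condenser once the drawer was closed, so its final position inside is unchecked.

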